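# Set the narrow dish on its serving board and bring the sauce bottle over it

### The arm

A 7-joint arm with a two-finger parallel gripper is mounted at the origin on a cart in front of the work surface, level with it; the furniture and walls round the work are solid. World frame = base frame: x ahead of the robot, y to its left, z up, the work surface at z = 0. Lengths are in mm, angles in rad, forces in N, time in s.
With the tool pointing down it reaches from about 425 to 875 mm from the base axis. Payload 4.7 kg.
Tool frame: the origin (TCP) lies between the finger pads; the fingertips stand 22 mm ahead of it and the grasp point (between the pads) lies 3 mm ahead of it (manip.tips_ahead is the distance from the TCP to the fingertips, in mm); z points along the fingers, y is the line along which they close (so a half turn about z gives the same grasp; the last joint's range is limited). The gripper opens to 87 mm and grips with 3 to 60 N. Pads are 19 mm wide; open, the fingers measure 117 mm over their backs; the gripper's body (75 mm by 190 mm) begins 51 mm behind the grasp point.
Start: joints at [-1.225, 0.321, -0.07, 1.45, 0.023, 1.371, -0.057], TCP at [211.761, 614.557, 244.587] pointing down, gripper open.
Joint ranges: [-2.86, 2.86], [-0.3, 2.09], [-1.38, 1.24], [0.06, 2.45], [-1.56, 4.7], [0.09, 2.05], [-2.69, 2.69]. Speed limits (rad/s): [2.57, 2.57, 3.14, 3.14, 3.14, 3.14, 3.14].

### API

Orientations are given as a unit quaternion [w, x, y, z].
In Python, from rig import manip, eyes, cut_out, pinpoint gives the robot as it stands. The module is installed in compiled form; this text tells all that it offers.
- The arm moves only by the tool carry_out, never from a script. Its arguments are lists of equal length, an entry for each row: "delta_pos": the shift along the world's x, y, z as a fraction of full scale, a list of three; "dr": the turn, a rotation vector about the world's x, y, z as a fraction of full scale, a list of three; "claw": the opening, from 0 (shut) to 1 (fully open). A call has exactly 5 rows; each row shifts and turns the commanded pose from where the row before left it; what a row does not reach is not made up. Full scale, the value 1, is 0.04 m for a shift and 0.1 rad for a turn. A row lasts 1/8 s, in which the tool goes at most 62.5 mm and 10.7 degrees, less where a joint would pass 70% of its speed; a pose out of reach is approached as far as the arm can. A call with a number of a shift or a turn outside -1 to 1 is refused whole. A call with a gripper value outside its range is refused whole. The fingers move at their own pace and stop on an object; "force" is the grip in N (left out, the last holds). Time passes only in rows, so rows that do not move let the fingers close, or fill a call up. It gives the time, the measured TCP pose, the force, the opening and the grip force at its end, in the units of the state.
- manip.sense(): the state, without advancing time (a new reading comes with each control period).
- eyes.get_image(name): name is "scene" or "top"; returns the picture (480x640x3 uint8, red, green, blue); there is no depth.
- eyes.camera_model(name): a dict with "K" (3x3 intrinsics, pixels), "k1" (the pictures are not rectified: a ray, as slopes to the right and down, at radius r is drawn at 1 + k1 r^2 times it, then the intrinsics apply), "cam_to_world" (4x4, takes a point from camera to world coordinates). Camera axes: x right, y down, z forward; pixel columns grow to the right and rows downward; lengths in mm; the calibration is good to about 2 mm. A picture is of the moment at which its call begins. camera_model takes no time and is no camera call.
- manip.finish_job(): hands the job in; it is judged then, once.
Trained networks look in the newest picture that a camera, given by its name, has taken for a name from the list of things; names that differ only in an ending like _2 or _b are one class to them, and where a whole thing is asked for, a point or a joint stands for the part that bears it (a point fixed in the world has none). Each returns a list of dicts, best first, with "p" (0 to 1); they miss things now and then, are a little off and sometimes report something else, mostly with a low value. They report only what shows in the picture. A call takes as long as a camera call.
- cut_out(label, camera): "mask" (480x640 bool, what is visible of it) and "rect" ([centre column, centre row, width, height] in pixels, round what is visible of it).
- pinpoint(label, camera): "xy" ([column, row] in pixels: a listed point, or the origin of a listed thing).
The state is a dict: "time_s": time; "joints": joint angles; "dq": joint speeds; "tau": joint torques, N m; "position": TCP position; "eef_rot": TCP orientation; "ft_force": force on the tool from outside, world axes, zero at the start; "ft_torque": the same for the moment, N m; "finger_gap": finger opening in mm; "grasp_force": force on a finger pad.
Only numpy, scipy, OpenCV 4.12 (cv2) and the standard library are available. Lean on these libraries where they do the work, as an engineer would, in place of code of your own. Each camera call takes 0.05 s, during which the arm holds its last target. There are 200 camera calls.

### The job

Make up a serving, sauce first: set the narrow white dish down squarely in the middle of the wooden serving board, long side along long side, without dropping it. Then draw the oval sauce bottle out of its slanted rack pocket, tip it about 45 degrees cap-down and finish while holding it still like that, with the end of its cap about 10 cm above the middle of the dish, ready to dress it; the bottle must not touch the dish or board. Leave the board, the oil tin in the rack and the kitchen timer where they are.

Things in the scene. Friction and masses are not known exactly. Their poses are not given: they have to be found in the camera images.
- dish: narrow white porcelain dish, 62 mm (own x) by 150 mm (own y), 16 mm high, straight 5 mm walls round a flat floor, 0.18 kg, loose, lying upright on the worktop. Origin: centre of its underside; z up. Take it from above across its 62 mm width; it is the same turned half round.
- board: oblong wooden serving board on small rubber feet, 110 mm (own x) by 200 mm (own y), top face 18 mm above its underside, 0.7 kg, loose, lying on the worktop with a thin routed line just inside its edge. Origin: centre of its underside; z up.
- sauce_bottle: oval plastic sauce bottle with a round cap, 186 mm long, 0.23 to 0.43 kg, lying slanted in one of the two rack pockets on its narrow side, cap end out and up at about 35 degrees. Origin: centre of its base; own z runs along the bottle to the cap, own x across its thickness (42 to 46 mm, level in the rack), own y across its breadth (up to 76 mm). Balance point about 90 mm from the base.
- bottle_grip (a point): point on the bottle's axis 109 mm from its base, just outside the pocket, with free sides. Here the flat faces are parallel, 46 mm thick, the breadth is 67 mm (so its upper edge is 34 mm over the axis). Take it here from above across the thickness, fingers square to the bottle. Axes as the bottle's.
- cap_end (a point): centre of the outer end of the sauce bottle's cap, on its axis 186 mm from the base. The cap is 46 mm across and 29 mm long. In the rack this point is about 150 mm above the worktop.
- rack: fixed steel bottle rack, 168 mm wide (own x), 148 mm deep (own y), 124 mm high, with two equal pockets at own x -47.5 and +47.5 mm. Their mouths look to own -y and 35 degrees up. Each is 52 mm wide, 81 mm high, 72 mm deep, with a strap over the mouth, so things come out only along the slant; after 85 mm of travel the bottle is free. Origin on the worktop, below the pockets' inner ends.
- rack_front (a point): middle of the front edge of the rack's slanted bed, between the two pockets; the bed runs on under the bottles 45 mm past the mouths, 40 mm below the bottle's axis.
- oil_tin: flat oblong oil tin with square shoulders and a small screw cap, 44 by 77 mm, 142 mm long, lying in the other rack pocket, cap outward. Origin: centre of its base, own z to the cap. A bystander.
- timer: digital kitchen timer lying flat on the worktop, 78 by 52 by 14 mm. Origin: centre of its underside. A bystander.

How it is judged (in metres and radians):
On the way, in this order (a step that is already met when the one before it is completed fails the run):
1. the dish stands squarely in the middle of the board, let go (x of dish in the frame of board between -0.01 and 0.01 m and y of dish in the frame of board between -0.012 and 0.012 m and z of dish in the frame of board between 0.0155 and 0.0205 m and angle between the y axis of dish and the y axis of board, either way round below 0.12 rad and angle between dish's own z axis and vertical below 0.06 rad and contact force between the fingers and dish below 0.1 N and linear speed of dish below 0.03 m/s), for 0.2 s.
2. the sauce bottle is drawn clear of the rack, in the fingers (distance of sauce_bottle from where it was at the start of the episode above 0.09 m and contact force between sauce_bottle and rack below 0.1 N and contact force between the fingers and sauce_bottle above 1 N), for 0.2 s.
At the end, for the whole second after the job is handed in: Dish within 10 mm (across) and 12 mm (along) and 7 degrees of the board's middle, flat on it; bottle held only by the fingers, still, tilted 23 to 67 degrees cap-down, cap end within 30 mm of over the dish's middle and 60 to 160 mm above its underside; board within 30 mm of its start (x of dish in the frame of board between -0.01 and 0.01 m and y of dish in the frame of board between -0.012 and 0.012 m and z of dish in the frame of board between 0.0155 and 0.0205 m and angle between the y axis of dish and the y axis of board, either way round below 0.12 rad and angle between dish's own z axis and vertical below 0.06 rad and linear speed of each of dish, sauce_bottle below 0.03 m/s and angle between sauce_bottle's own z axis and vertical between 1.97 and 2.75 rad and horizontal distance between cap_end and dish below 0.03 m and z of cap_end in the frame of dish between 0.06 and 0.16 m and contact force between the fingers and sauce_bottle above 1 N and contact force between sauce_bottle and rack below 0.1 N and angular speed of sauce_bottle below 0.2 rad/s and distance of board from where it was at the start of the episode below 0.03 m); the arm keeps its last pose, push and grip.
It fails at once if the sauce bottle touches the dish or the board (contact force between sauce_bottle and dish above 0.3 N or contact force between sauce_bottle and board above 0.3 N).
It fails at once if the dish is dropped (linear speed of dish above 0.4 m/s and contact force between the fingers and dish below 0.1 N).
It fails at once if the oil tin or the timer is pushed about (distance of any of oil_tin, timer from where it was at the start of the episode above 0.025 m).
It fails at once if the sauce bottle falls (linear speed of sauce_bottle above 0.5 m/s and contact force between the fingers and sauce_bottle below 0.1 N).
It also fails if it takes over 67 s, if anything falls off the work surface, if the arm or the gripper's body presses on something with over 40 N, if the wrist force passes 120 N, or if a joint passes its speed limit or range.

## Working session

There is one attempt and no reset: what is moved stays moved. The work goes in short steps, Python scripts to look and compute and a tool call to move; the robot and the scene stay as the last step left them, time stands still between calls to the robot, and variables do not carry over. Pictures are saved under pics/ and viewed, at most 10 in all, crops included, and the job is handed in when it is done.

Besides the shell and the picture viewer there is one more tool, called after "Call:" as name(argument=value, ...), one argument or row to a line, values as JSON. carry_out: Moves the arm, as the interface text tells. Its arguments: {"type":"object","properties":{"delta_pos":{"type":"array","items":{"type":"array","items":{"type":"number"}}},"dr":{"type":"array","items":{"type":"array","items":{"type":"number"}}},"claw":{"type":"array","items":{"type":"number"}},"force":{"type":"number"}},"required":["delta_pos","dr","claw"]}

```bash
mkdir -p pics; cat > h.py <<'E'
import numpy as np, cv2
from rig import manip, eyes, cut_out, pinpoint
def ray(cam,uv):
    m=eyes.camera_model(cam);K=np.array(m["K"]);T=np.array(m["cam_to_world"])
    d=np.array([(uv[0]-K[0,2])/K[0,0],(uv[1]-K[1,2])/K[1,1]]);u=d.copy()
    for _ in range(20): u=d/(1+m["k1"]*(u@u))
    v=T[:3,:3]@np.array([u[0],u[1],1]);return T[:3,3],v/np.linalg.norm(v)
def at_z(cam,uv,z):
    o,v=ray(cam,uv);return o+v*(z-o[2])/v[2]
def tri(uv1,uv2):
    a,u=ray("scene",uv1);b,v=ray("top",uv2)
    s=np.linalg.lstsq(np.c_[u,-v],b-a,rcond=None)[0]
    p,q=a+u*s[0],b+v*s[1];return (p+q)/2,np.linalg.norm(p-q)
E
python3 - <<'E'
from h import *
np.set_printoptions(precision=1,suppress=True)
ims={}
for c in("scene","top"):
    im=eyes.get_image(c);cv2.imwrite(f"pics/{c}0.png",im[...,::-1]);print(c,np.array(eyes.camera_model(c)["cam_to_world"]))
P={}
for n in["dish","board","sauce_bottle","bottle_grip","cap_end","rack","rack_front","oil_tin","timer"]:
    for c in("scene","top"):
        r=pinpoint(n,c);P[n,c]=r[0]["xy"] if r else None
        print(n,c,[(np.round(x["xy"],1),round(x["p"],2)) for x in r[:2]])
    if P[n,"scene"] is not None and P[n,"top"] is not None: print("  tri",*tri(P[n,"scene"],P[n,"top"]))
for n,z in(("dish",16),("board",18),("timer",14)):
    r=cut_out(n,"top")
    if r:
        c=max(cv2.findContours(r[0]["mask"].astype(np.uint8),0,1)[0],key=cv2.contourArea)[:,0]
        w=np.array([at_z("top",p,z)[:2] for p in c.astype(float)],np.float32);print(n,r[0]["p"],cv2.minAreaRect(w))
print(manip.sense())
E
```

```text
scene [[   0.8   -0.3    0.5  -86.6]
 [  -0.6   -0.4    0.7 -724.5]
 [   0.    -0.9   -0.5  630.6]
 [   0.     0.     0.     1. ]]
top [[  -0.    -1.     0.1  386.6]
 [  -1.     0.     0.   -11.7]
 [  -0.    -0.1   -1.  1294.2]
 [   0.     0.     0.     1. ]]
dish scene [(array([243.8, 218.4]), 0.77)]
dish top [(array([197.9, 234.1]), 0.63), (array([402.3, 216.9]), 0.34)]
  tri [481.3 349.9  18.8] 1.967963493871463
board scene [(array([314.2, 247.6]), 0.8), (array([242.6, 221.4]), 0.22)]
board top [(array([269.1, 203.9]), 0.92)]
  tri [575.6 143.1 -10.7] 7.350508754326531
sauce_bottle scene [(array([403.1, 309.1]), 0.65)]
sauce_bottle top [(array([401.7, 218.2]), 0.79), (array([444.9, 263.6]), 0.67)]
  tri [ 521.5 -235.8   45.7] 0.4884992833938413
bottle_grip scene [(array([387.5, 261.6]), 0.91)]
bottle_grip top [(array([373.1, 205.7]), 0.9), (array([358.5, 220.6]), 0.64)]
  tri [ 551.  -150.1  104.6] 3.8958113236295726
cap_end scene [(array([375.7, 228.9]), 0.94)]
cap_end top [(array([352.7, 199.8]), 0.79)]
  tri [561.2 -93.2 155.5] 8.227955926563835
rack scene [(array([382.5, 332.7
[... 471 characters left out ...]
92889404296875), (151.467041015625, 64.65556335449219), 21.25007438659668)
board 0.69 ((569.765869140625, 133.71682739257812), (112.58518981933594, 201.52296447753906), 74.12075805664062)
timer 0.59 ((400.608642578125, -359.8350830078125), (81.81619262695312, 51.921630859375), 89.61842346191406)
{'time_s': 1.15, 'joints': array([-1.2,  0.3, -0.1,  1.5,  0. ,  1.4, -0.1]), 'dq': array([-0.,  0., -0., -0.,  0., -0., -0.]), 'tau': array([  0. , -49.1,  -0.4, -31.3,  -0.1,   0. ,   0. ]), 'position': array([211.8, 614.5, 244.6]), 'eef_rot': array([0. , 0.2, 1. , 0. ]), 'ft_force': array([-0.1, -0.6,  0.9]), 'ft_torque': array([-0., -0., -0.]), 'grasp_force': 0.0, 'finger_gap': 87.21806343237724}
```

View pics/scene0.png

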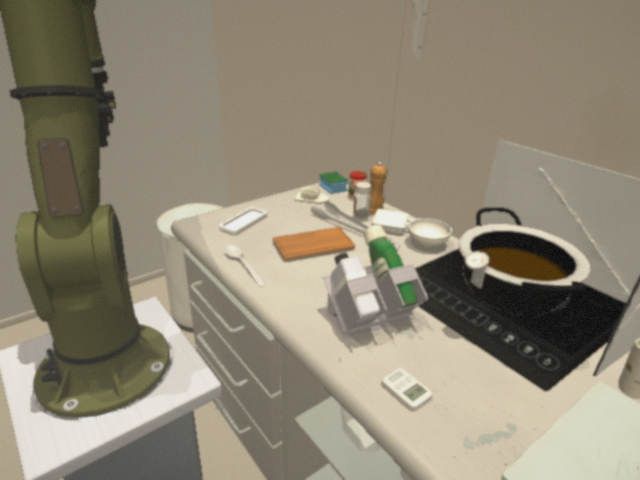

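View pics/top0.png

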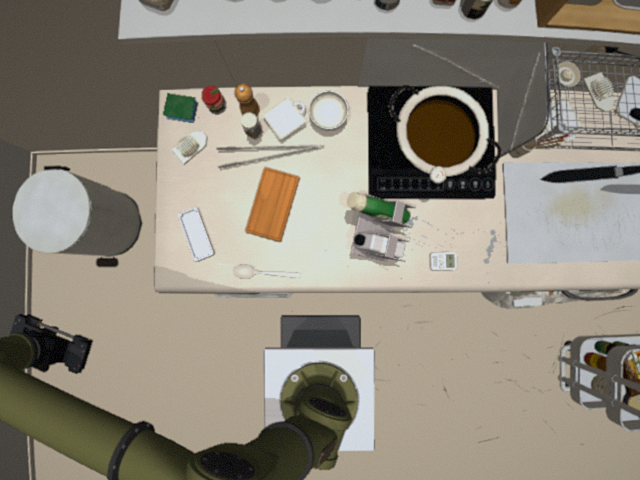

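Both pictures agree with the networks. In the top view the dish is at about (197,234), the board at (271,204), the green bottle runs from (402,215) to its cap at (352,200), and the tin sits in the pocket below it. I'll refine the dish and board outlines, then move.

```bash
python3 - <<'E'
from h import *
from scipy.spatial.transform import Rotation as R
np.set_printoptions(precision=3,suppress=True)
im=cv2.imread("pics/top0.png");hsv=cv2.cvtColor(im,cv2.COLOR_BGR2HSV)
for n,z,mk in(("board",18,(hsv[...,1]>130)&(hsv[...,0]<20)),):
    mk=mk.copy();mk[:165]=0;mk[245:]=0;mk[:,:235]=0;mk[:,310:]=0
    c=max(cv2.findContours(mk.astype(np.uint8),0,1)[0],key=cv2.contourArea)[:,0]
    print(n,cv2.minAreaRect(np.array([at_z("top",p,z)[:2] for p in c.astype(float)],np.float32)))
eyes.get_image("top");eyes.get_image("scene")
for cam in("top","scene"):
  for n,z in(("dish",16),("board",18)):
    r=cut_out(n,cam)
    for q in r[:2]:
        c=max(cv2.findContours(q["mask"].astype(np.uint8),0,1)[0],key=cv2.contourArea)[:,0]
        print(cam,n,q["p"],cv2.minAreaRect(np.array([at_z(cam,p,z)[:2] for p in c.astype(float)],np.float32)))
    for q in pinpoint(n,cam)[:1]: print("  pin",at_z(cam,q["xy"],0)[:2])
s=manip.sense();q=s["eef_rot"];M=R.from_quat(np.roll(q,-1)).as_matrix();print(s["position"],M,np.degrees(np.arctan2(M[1,1],M[0,1])))
E
```

```text
board ((568.7060546875, 133.19949340820312), (105.57763671875, 195.18121337890625), 73.76419830322266)
top dish 0.97 ((484.10870361328125, 358.25836181640625), (154.5350341796875, 67.47276306152344), 20.405208587646484)
  pin [480.885 358.575]
top board 0.93 ((570.3233032226562, 134.24798583984375), (110.17703247070312, 199.37677001953125), 73.62966918945312)
  pin [563.899 133.611]
scene dish 0.78 ((478.040283203125, 351.9328308105469), (167.8738250732422, 76.9072494506836), 22.23906135559082)
scene board 0.91 ((564.7505493164062, 127.42701721191406), (130.84585571289062, 202.27464294433594), 73.50929260253906)
  pin [566.486 125.612]
[211.756 614.564 244.576] [[-0.945  0.326  0.   ]
 [ 0.326  0.945  0.   ]
 [-0.     0.    -1.   ]] 70.99027860010176
```

Call:
carry_out(
  delta_pos=[
    [0.68,-0.64,-0.3],
    [0.68,-0.64,-0.3],
    [0.68,-0.64,-0.3],
    [0.68,-0.64,-0.3],
    [0.68,-0.64,-0.3],
  ],
  dr=[
    [0,0,0.7],
    [0,0,0.7],
    [0,0,0.7],
    [0,0,0.7],
    [0,0,0.7],
  ],
  claw=[1,1,1,1,1],
  force=15,
)

```text
time_s: 2.28
position: [348.6, 485.7, 184.4]
eef_rot: [0.0, -0.01, 1.0, 0.0]
ft_force: [-0.3, -0.1, -0.3]
finger_gap: 87.0
grasp_force: 0.0
```

Call:
carry_out(
  delta_pos=[
    [0.68,-0.64,-0.3],
    [0.68,-0.64,-0.3],
    [0.68,-0.64,-0.3],
    [0.68,-0.64,-0.3],
    [0.68,-0.64,-0.3],
  ],
  dr=[
    [0,0,0.7],
    [0,0,0.7],
    [0,0,0.7],
    [0,0,0.7],
    [0,0,0.7],
  ],
  claw=[1,1,1,1,1],
)

```text
time_s: 2.9
position: [484.6, 357.8, 124.4]
eef_rot: [0.0, -0.184, 0.983, 0.0]
ft_force: [-0.1, 0.1, 0.1]
finger_gap: 86.8
grasp_force: 0.0
```

Call:
carry_out(
  delta_pos=[
    [0,0,0],
    [0,0,0],
    [0,0,0],
    [0,0,0],
    [0,0,0],
  ],
  dr=[
    [0,0,0],
    [0,0,0],
    [0,0,0],
    [0,0,0],
    [0,0,0],
  ],
  claw=[1,1,1,1,1],
)

```text
time_s: 3.52
position: [483.4, 359.2, 124.8]
eef_rot: [0.0, -0.184, 0.983, 0.0]
ft_force: [-0.7, -1.0, -0.3]
finger_gap: 87.0
grasp_force: 0.0
```

Call:
carry_out(
  delta_pos=[
    [0,-0.02,-0.7],
    [0,-0.02,-0.7],
    [0,0,-0.5],
    [0,0,-0.3],
    [0,0,-0.25],
  ],
  dr=[
    [0,0,0],
    [0,0,0],
    [0,0,0],
    [0,0,0],
    [0,0,0],
  ],
  claw=[1,1,1,1,1],
)

```text
time_s: 4.15
position: [484.0, 357.3, 26.4]
eef_rot: [0.0, -0.183, 0.983, 0.0]
ft_force: [0.7, 0.4, -0.0]
finger_gap: 86.5
grasp_force: 0.0
```

Call:
carry_out(
  delta_pos=[
    [0,0,0],
    [0,0,0],
    [0,0,0],
    [0,0,0],
    [0,0,0],
  ],
  dr=[
    [0,0,0],
    [0,0,0],
    [0,0,0],
    [0,0,0],
    [0,0,0],
  ],
  claw=[0.9,0.8,0.7,0.65,0.6],
  force=15,
)

```text
time_s: 4.78
position: [484.0, 357.6, 27.3]
eef_rot: [0.001, -0.183, 0.983, 0.001]
ft_force: [-0.6, -0.2, 2.8]
finger_gap: 61.9
grasp_force: 15.0
```

Call:
carry_out(
  delta_pos=[
    [0,0,0],
    [0,0,0],
    [0,0,0],
    [0,0,0],
    [0,0,0],
  ],
  dr=[
    [0,0,0],
    [0,0,0],
    [0,0,0],
    [0,0,0],
    [0,0,0],
  ],
  claw=[0.6,0.6,0.6,0.6,0.6],
)

```text
time_s: 5.4
position: [484.0, 357.6, 27.3]
eef_rot: [0.0, -0.183, 0.983, 0.001]
ft_force: [-1.5, 1.6, 5.7]
finger_gap: 61.8
grasp_force: 15.0
```

Call:
carry_out(
  delta_pos=[
    [0,0,0.1],
    [0,0,0.3],
    [0,0,0.4],
    [0,0,0.4],
    [0,0,0.3],
  ],
  dr=[
    [0,0,0],
    [0,0,0],
    [0,0,0],
    [0,0,0],
    [0,0,0],
  ],
  claw=[0.6,0.6,0.6,0.6,0.6],
)

```text
time_s: 6.02
position: [484.3, 357.3, 88.4]
eef_rot: [0.001, -0.183, 0.983, 0.0]
ft_force: [0.5, 0.1, -3.1]
finger_gap: 61.5
grasp_force: 15.0
```

Call:
carry_out(
  delta_pos=[
    [0.2,-0.5,0],
    [0.22,-0.6,0],
    [0.22,-0.6,0],
    [0.22,-0.6,0],
    [0.22,-0.6,0],
  ],
  dr=[
    [0,0,-0.65],
    [0,0,-0.65],
    [0,0,-0.65],
    [0,0,-0.65],
    [0,0,-0.65],
  ],
  claw=[0.6,0.6,0.6,0.6,0.6],
)

```text
time_s: 6.65
position: [527.6, 238.6, 86.4]
eef_rot: [-0.0, -0.019, 1.0, -0.0]
ft_force: [0.1, 0.5, -2.6]
finger_gap: 61.7
grasp_force: 15.0
```

Call:
carry_out(
  delta_pos=[
    [0.22,-0.6,0],
    [0.22,-0.6,0],
    [0.22,-0.6,0],
    [0.22,-0.6,0],
    [0.18,-0.3,0],
  ],
  dr=[
    [0,0,-0.65],
    [0,0,-0.65],
    [0,0,-0.65],
    [0,0,-0.65],
    [0,0,-0.65],
  ],
  claw=[0.6,0.6,0.6,0.6,0.6],
)

```text
time_s: 7.28
position: [570.1, 130.6, 86.6]
eef_rot: [0.0, 0.144, 0.99, -0.0]
ft_force: [-0.1, 0.2, -1.9]
finger_gap: 61.6
grasp_force: 15.0
```

Call:
carry_out(
  delta_pos=[
    [0,0,0],
    [0,0,0],
    [0,0,0],
    [0,0,0],
    [0,0,0],
  ],
  dr=[
    [0,0,0],
    [0,0,0],
    [0,0,0],
    [0,0,0],
    [0,0,0],
  ],
  claw=[0.6,0.6,0.6,0.6,0.6],
)

```text
time_s: 7.9
position: [569.2, 133.3, 86.6]
eef_rot: [-0.0, 0.14, 0.99, 0.0]
ft_force: [0.1, -0.2, -1.8]
finger_gap: 61.6
grasp_force: 15.0
```

```bash
python3 - <<'E'
from h import *
im=eyes.get_image("top");cv2.imwrite("pics/t1.png",cv2.resize(im[140:280,180:340,::-1],None,fx=4,fy=4,interpolation=2))
im=eyes.get_image("scene");cv2.imwrite("pics/s1.png",cv2.resize(im[160:310,220:420,::-1],None,fx=4,fy=4,interpolation=2))
s=manip.sense();print(s["position"],s["eef_rot"],s["joints"],s["ft_force"])
E
```

```text
[569.31442052 133.09983225  86.63005387] [5.01998779e-05 1.40275124e-01 9.90112561e-01 5.87958746e-05] [-0.49441056  0.31371704  0.25686589  1.80444136 -0.0913964   1.034795
  1.08650495] [-0.50358751 -0.22413226 -2.13910558]
```

View pics/s1.png

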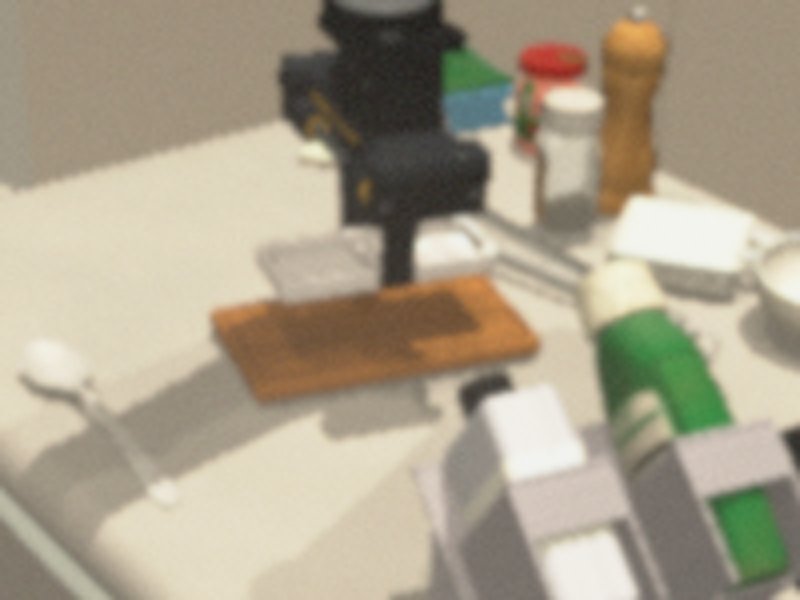

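The scene crop shows the dish held level over the board at about (370,265), aligned with it. Lowering it now.

Call:
carry_out(
  delta_pos=[
    [0,0,-0.4],
    [0,0,-0.3],
    [0,0,-0.2],
    [0,0,-0.1],
    [0,0,-0.03],
  ],
  dr=[
    [0,0,0],
    [0,0,0],
    [0,0,0],
    [0,0,0],
    [0,0,0],
  ],
  claw=[0.6,0.6,0.6,0.6,0.6],
)

```text
time_s: 8.62
position: [569.4, 132.9, 45.3]
eef_rot: [-0.0, 0.14, 0.99, -0.0]
ft_force: [-2.5, -1.4, 2.9]
finger_gap: 61.9
grasp_force: 15.0
```

Call:
carry_out(
  delta_pos=[
    [0,0,0],
    [0,0,-0.02],
    [0,0,0],
    [0,0,0],
    [0,0,0],
  ],
  dr=[
    [0,0,0],
    [0,0,0],
    [0,0,0],
    [0,0,0],
    [0,0,0],
  ],
  claw=[0.6,0.6,0.6,0.6,0.6],
)

```text
time_s: 9.25
position: [569.8, 133.1, 45.3]
eef_rot: [0.0, 0.14, 0.99, 0.0]
ft_force: [-1.9, -0.4, 5.5]
finger_gap: 61.7
grasp_force: 15.0
```

Call:
carry_out(
  delta_pos=[
    [0,0,0],
    [0,0,0],
    [0,0,0],
    [0,0,0],
    [0,0,0],
  ],
  dr=[
    [0,0,0],
    [0,0,0],
    [0,0,0],
    [0,0,0],
    [0,0,0],
  ],
  claw=[0.75,0.85,0.95,1,1],
)

```text
time_s: 9.88
position: [569.3, 132.9, 44.5]
eef_rot: [0.0, 0.14, 0.99, 0.0]
ft_force: [0.3, -0.1, -0.0]
finger_gap: 86.1
grasp_force: 0.0
```

Call:
carry_out(
  delta_pos=[
    [0,0,0.4],
    [0,0,0.8],
    [0,0,1],
    [0,0,1],
    [0,0,1],
  ],
  dr=[
    [0,0,0],
    [0,0,0],
    [0,0,0],
    [0,0,0],
    [0,0,0],
  ],
  claw=[1,1,1,1,1],
)

```text
time_s: 10.5
position: [569.4, 132.9, 215.3]
eef_rot: [0.001, 0.141, 0.99, 0.0]
ft_force: [0.6, -0.6, 0.2]
finger_gap: 87.0
grasp_force: 0.0
```

Call:
carry_out(
  delta_pos=[
    [-0.6,0,0.4],
    [-0.8,0,0],
    [-0.8,0,0],
    [-0.6,0,0],
    [0,0,0],
  ],
  dr=[
    [0,0,0],
    [0,0,0],
    [0,0,0],
    [0,0,0],
    [0,0,0],
  ],
  claw=[1,1,1,1,1],
)

```text
time_s: 11.12
position: [456.6, 133.2, 230.0]
eef_rot: [0.001, 0.14, 0.99, 0.001]
ft_force: [0.4, 0.1, -0.1]
finger_gap: 86.7
grasp_force: 0.0
```

```bash
python3 - <<'E'
from h import *
from scipy.spatial.transform import Rotation as R
np.set_printoptions(precision=3,suppress=True)
im=eyes.get_image("top");cv2.imwrite("pics/t2.png",cv2.resize(im[150:270,220:420,::-1],None,fx=4,fy=4,interpolation=2))
eyes.get_image("scene")
for cam in("top","scene"):
  for n,z in(("dish",34),("board",18)):
    for q in cut_out(n,cam)[:2]:
        c=max(cv2.findContours(q["mask"].astype(np.uint8),0,1)[0],key=cv2.contourArea)[:,0]
        print(cam,n,round(q["p"],2),cv2.minAreaRect(np.array([at_z(cam,p,z)[:2] for p in c.astype(float)],np.float32)))
for n in("bottle_grip","cap_end","sauce_bottle","rack_front","rack","oil_tin"):
  p={}
  for cam in("top","scene"):
    for q in pinpoint(n,cam)[:2]: print(n,cam,np.array(q["xy"]),round(q["p"],2)); p.setdefault(cam,q["xy"])
  if len(p)==2: print("   ",*tri(p["scene"],p["top"]), "top@z", [at_z("top",p["top"],z)[:2] for z in (44,106,150)])
s=manip.sense();print(s["position"],s["eef_rot"],s["joints"])
E
```

```text
top dish 0.7 ((579.7811889648438, 130.83538818359375), (64.98712921142578, 130.12997436523438), 73.85542297363281)
top board 0.91 ((593.01953125, 128.38059997558594), (110.42567443847656, 152.32022094726562), 73.06683349609375)
scene dish 0.56 ((564.53564453125, 125.7038803100586), (84.00143432617188, 155.33575439453125), 73.57020568847656)
scene board 0.57 ((563.4788208007812, 127.4531021118164), (131.02044677734375, 204.61044311523438), 73.0946273803711)
bottle_grip top [368.8 210.3] 0.95
bottle_grip top [395.3 233.2] 0.17
bottle_grip scene [388.1 260.3] 0.89
    [ 545.188 -144.455  106.347] 22.23402143290072 top@z [array([ 544.752, -143.432]), array([ 536.907, -136.9  ]), array([ 531.34 , -132.265])]
cap_end top [350.2 198.7] 0.89
cap_end scene [375.6 224.6] 0.71
    [564.036 -87.235 162.54 ] 10.785015036584133 top@z [array([578.064, -91.2  ]), array([568.567, -87.259]), array([561.827, -84.462])]
sauce_bottle top [402.6 216.2] 0.74
sauce_bottle scene [406.8 307.2] 0.9
    [ 527.493 -238.501   49.45 ] 1.4541582943874845 top@z [array([ 527.569, -238.98 ]), array([ 520.576, -227.71 ]), array([ 515.613, -219.712])]
rack_front top [359.6 221.3] 0.68
rack_front top [373.  207.5] 0.42
rack_front scene [355.3 270.3] 0.67
    [ 505.959 -110.781   78.784] 10.597799732103777 top@z [array([ 513.664, -117.058]), array([ 507.361, -111.834]), array([ 502.887, -108.127])]
rack top [393.7 237.8] 0.61
oil_tin top [394.1 250.4] 0.75
oil_tin top [349.7 194.7] 0.67
oil_tin scene [363.4 322.5] 0.6
    [ 431.675 -214.516   39.265] 1.2571910143726648 top@z [array([ 431.022, -213.343]), array([ 428.817, -203.345]), array([ 427.252, -196.249])]
[457.36  132.963 228.584] [0.   0.14 0.99 0.  ] [-0.57  -0.047  0.225  1.896  0.011  1.291  0.941]
```

View pics/t2.png

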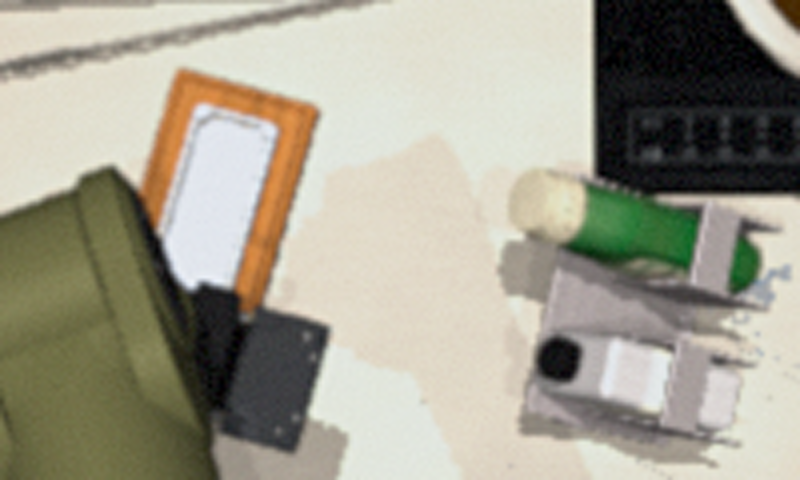

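The dish sits centred and square on the board: in the crop, its top edge midpoint is at (238,115) and the board's is at (249,87), giving margins of about 24 mm all round. Next I'll fit the bottle's pose.

```bash
cat > fit.py <<'E'
from h import *
from scipy.optimize import minimize
np.set_printoptions(precision=3,suppress=True)
def proj(cam,X):
    m=eyes.camera_model(cam);T=np.linalg.inv(np.array(m["cam_to_world"]));p=X@T[:3,:3].T+T[:3,3]
    d=p[:,:2]/p[:,2:];d=d*(1+m["k1"]*(d**2).sum(1,keepdims=True));K=np.array(m["K"]);return d*[K[0,0],K[1,1]]+[K[0,2],K[1,2]]
t=np.linspace(0,2*np.pi,32)
def ring(s,hx,hy,g,h,zg=105.8):
    a=np.radians(35);H=np.array([np.cos(h),np.sin(h),0]);A=np.cos(a)*H+[0,0,np.sin(a)];U=-np.sin(a)*H+[0,0,np.cos(a)];W=np.cross(A,U)
    return np.array([g[0],g[1],zg])+A*(s-109)+np.outer(np.cos(t)*hx,W)+np.outer(np.sin(t)*hy,U)
masks={}
for c in("scene","top"):
    im=eyes.get_image(c);hs=cv2.cvtColor(im,cv2.COLOR_RGB2HSV)
    r=cut_out("sauce_bottle",c);r=[q for q in r if q["mask"][190:320,340:420].sum()>100]
    masks[c]=r[0]["mask"];print(c,r[0]["p"],r[0]["rect"])
S=4
def loss(x,cams=("scene","top")):
    g=x[:2];h=x[2];L=0
    for c in cams:
        s0=112 if c=="scene" else 90
        body=np.vstack([ring(s,23,33,g,h) for s in(s0,112,125)]+[ring(157,21,21,g,h)]+[ring(s,23,23,g,h) for s in(157,186)])
        low=np.vstack([ring(s,23,36,g,h) for s in(0,s0)])
        x0,y0,w,hh=330,180,100,140
        def R(P):
            k=np.zeros((hh*S,w*S),np.uint8);P=(proj(c,P)-[x0-.5,y0-.5])*S
            cv2.fillConvexPoly(k,cv2.convexHull(np.round(P).astype(np.int32)),1);return k>0
        M=np.kron(masks[c][y0:y0+hh,x0:x0+w],np.ones((S,S)))>0
        L+=((R(body)^M)&~R(low)).sum()/S**2
    return L
for cams in(("scene","top"),("top",),("scene",)):
    b=min((minimize(loss,[546+dx,-149+dy,np.radians(76)],args=(cams,),method="Nelder-Mead",options=dict(initial_simplex=np.array([546+dx,-149+dy,1.33])+np.array([[0,0,0],[12,0,0],[0,12,0],[0,0,.12]]))) for dx,dy in((0,0),(-6,-6))),key=lambda r:r.fun)
    print(cams,b.x[:2],np.degrees(b.x[2]),b.fun)
r=cut_out("rack","top")
for q in r[:1]:
    print("rack",q["p"],q["rect"])
E
python3 fit.py
```

```text
scene 0.88 [391.5, 263.0, 56.3, 80.4]
top 0.82 [379.0, 208.8, 65.8, 32.9]
('scene', 'top') [ 547.658 -150.702] 78.99406228466816 269.9375
('top',) [ 546.449 -150.981] 78.0515746127758 97.5625
('scene',) [ 552.339 -145.247] 80.72623209930097 136.75
rack 0.74 [384.8, 230.7, 66.6, 63.6]
```

Call:
carry_out(
  delta_pos=[
    [0.13,-0.4,0.2],
    [0.13,-0.6,0.2],
    [0.13,-0.6,0.2],
    [0.13,-0.6,0.2],
    [0.13,-0.6,0.2],
  ],
  dr=[
    [0,0,-1],
    [0,0,-1],
    [0,0,-1],
    [0,0,-1],
    [0,0,-1],
  ],
  claw=[1,1,1,1,1],
)

```text
time_s: 12.9
position: [483.5, 20.2, 268.9]
eef_rot: [0.0, 0.383, 0.924, 0.0]
ft_force: [-0.8, 0.8, -0.6]
finger_gap: 87.0
grasp_force: 0.0
```

Call:
carry_out(
  delta_pos=[
    [0.13,-0.6,0],
    [0.13,-0.6,0],
    [0.13,-0.6,0],
    [0.13,-0.6,0],
    [0.13,-0.6,0],
  ],
  dr=[
    [0,0,-1],
    [0,0,-1],
    [0,0,-1],
    [0,0,-1],
    [0,0,-1],
  ],
  claw=[1,1,1,1,1],
)

```text
time_s: 13.52
position: [509.5, -99.8, 268.6]
eef_rot: [0.0, 0.599, 0.801, 0.0]
ft_force: [0.7, 1.3, -0.8]
finger_gap: 86.5
grasp_force: 0.0
```

Call:
carry_out(
  delta_pos=[
    [0.13,-0.6,0],
    [0.13,-0.6,0],
    [0.13,-0.6,0],
    [0.13,-0.5,0],
    [0.11,-0.4,0],
  ],
  dr=[
    [0,0,-1],
    [0,0,-1],
    [0,0,-1],
    [0,0,-1],
    [0,0,-1],
  ],
  claw=[1,1,1,1,1],
)

```text
time_s: 14.15
position: [534.6, -208.0, 268.6]
eef_rot: [0.0, 0.779, 0.627, -0.0]
ft_force: [-0.0, -0.3, -0.5]
finger_gap: 87.3
grasp_force: 0.0
```

Call:
carry_out(
  delta_pos=[
    [0,0,0],
    [0,0,0],
    [0,0,0],
    [0,0,0],
    [0,0,0],
  ],
  dr=[
    [0.98,-0.22,0],
    [0.98,-0.22,0],
    [0.98,-0.22,0],
    [0.98,-0.22,0],
    [0.98,-0.22,0],
  ],
  claw=[1,1,1,1,1],
)

```text
time_s: 14.78
position: [534.7, -207.2, 268.8]
eef_rot: [-0.155, 0.753, 0.609, 0.196]
ft_force: [-1.0, 0.6, -0.4]
finger_gap: 87.1
grasp_force: 0.0
```

Call:
carry_out(
  delta_pos=[
    [0,0,0],
    [0,0,0],
    [0,0,0],
    [0,0,0],
    [0,0,0],
  ],
  dr=[
    [0.98,-0.22,0],
    [0.1,-0.02,0],
    [0,0,0],
    [0,0,0],
    [0,0,0],
  ],
  claw=[1,1,1,1,1],
)

```text
time_s: 15.4
position: [535.0, -206.2, 269.2]
eef_rot: [-0.187, 0.741, 0.6, 0.236]
ft_force: [0.3, 0.4, -0.4]
finger_gap: 87.0
grasp_force: 0.0
```

```bash
cat > st.py <<'E'
from h import *
from scipy.spatial.transform import Rotation as R
np.set_printoptions(precision=4,suppress=True)
def st(head=77.3,tilt=35):
    s=manip.sense();r=R.from_quat(np.roll(s["eef_rot"],-1))
    h=np.r_[np.cos(np.radians(head)),np.sin(np.radians(head)),0];a=np.radians(tilt)
    tz=np.sin(a)*h-np.cos(a)*np.array([0,0,1]);ty=np.array([h[1],-h[0],0])
    D=R.from_matrix(np.c_[np.cross(ty,tz),ty,tz])
    print("t",s["time_s"],"pos",s["position"],"j",s["joints"],"F",s["ft_force"],s["grasp_force"]);print("rot to go /0.1",(D*r.inv()).as_rotvec()*10);return s,tz
E
python3 - <<'E'
from st import *
s,tz=st();G=np.array([547,-149.5,105.8])
for k in(103,3):print(k,(G-k*tz-s["position"])/40)
E
```

```text
t 15.4 pos [ 534.9706 -206.1742  269.1856] j [ 0.1486  0.3449  0.6222  1.5663 -0.7102  1.6521  0.6402] F [ 0.2745  0.3635 -0.3573] 0.0
rot to go /0.1 [-0.0008  0.0676 -0.1065]
103 [-0.024  -0.024  -1.9753]
3 [ 0.2913  1.3749 -4.0232]
```

Call:
carry_out(
  delta_pos=[
    [0,0,-0.5],
    [0,0,-0.5],
    [0,0,-0.5],
    [0,0,-0.3],
    [-0.02,-0.02,-0.17],
  ],
  dr=[
    [0,0.07,-0.1],
    [0,0,0],
    [0,0,0],
    [0,0,0],
    [0,0,0],
  ],
  claw=[1,1,1,1,1],
)

```text
time_s: 16.02
position: [533.5, -207.7, 188.6]
eef_rot: [-0.189, 0.745, 0.595, 0.234]
ft_force: [-0.0, -0.6, 1.4]
finger_gap: 87.0
grasp_force: 0.0
```

```bash
python3 - <<'E'
from st import *
s,tz=st();G=np.array([547,-149.5,105.8]);print((G-3*tz-s["position"])/40)
a=eyes.get_image("scene")[150:350,310:460,::-1];b=eyes.get_image("top")[150:270,310:430,::-1]
cv2.imwrite("pics/g.png",np.hstack([cv2.resize(a,(420,560),interpolation=2),cv2.resize(b,(380,560)[:1]+(380,),interpolation=2) if 0 else cv2.copyMakeBorder(cv2.resize(b,(370,370),interpolation=2),0,190,0,0,0)]))
E
```

```text
t 16.025 pos [ 533.5294 -207.6516  188.6025] j [ 0.1632  0.4136  0.6088  1.6542 -0.7416  1.5432  0.7241] F [-0.0314 -0.6357  1.4339] 0.0
rot to go /0.1 [-0.013  -0.0241  0.0112]
[ 0.3273  1.4118 -2.0086]
```

View pics/g.png

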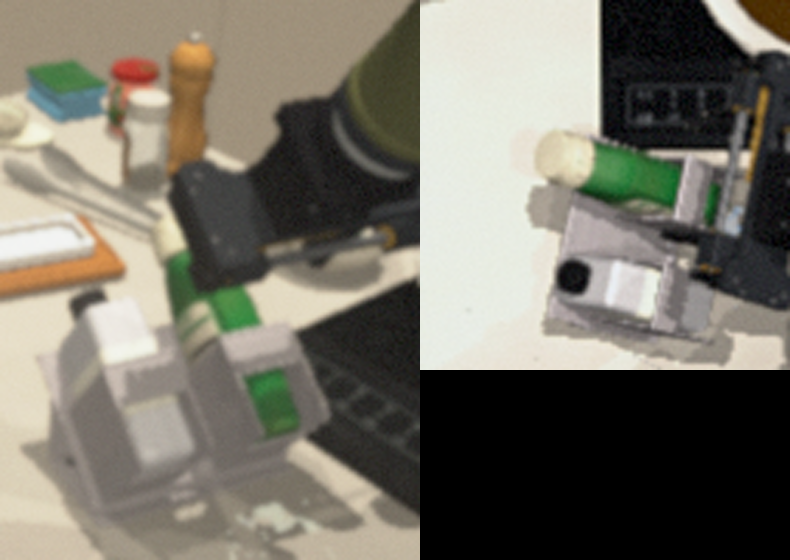

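The gripper is squared up above the bottle, with the cap at about (560,158) and the strap at (692,190) in the right-hand panel. Advancing along the approach.

Call:
carry_out(
  delta_pos=[
    [0.08,0.35,-0.5],
    [0.08,0.35,-0.5],
    [0.06,0.28,-0.4],
    [0.03,0.14,-0.2],
    [0,0,0],
  ],
  dr=[
    [0,0,0],
    [0,0,0],
    [0,0,0],
    [0,0,0],
    [0,0,0],
  ],
  claw=[1,1,1,1,1],
)

```text
time_s: 16.75
position: [543.7, -162.7, 125.6]
eef_rot: [-0.189, 0.745, 0.595, 0.235]
ft_force: [-0.9, -0.0, 0.1]
finger_gap: 87.0
grasp_force: 0.0
```

Call:
carry_out(
  delta_pos=[
    [0.03,0.13,-0.18],
    [0.03,0.1,-0.14],
    [0.02,0.06,-0.09],
    [0,0,0],
    [0,0,0],
  ],
  dr=[
    [0,0,0],
    [0,0,0],
    [0,0,0],
    [0,0,0],
    [0,0,0],
  ],
  claw=[1,1,1,1,1],
)

```text
time_s: 17.38
position: [547.0, -151.7, 109.5]
eef_rot: [-0.188, 0.745, 0.595, 0.235]
ft_force: [-0.4, 0.5, -0.3]
finger_gap: 87.1
grasp_force: 0.0
```

```bash
python3 - <<'E'
from st import *
s,tz=st();G=np.array([547,-149.5,105.8]);print((G-3*tz-s["position"])/40)
a=eyes.get_image("scene")[150:350,310:460,::-1];b=eyes.get_image("top")[150:270,310:430,::-1]
cv2.imwrite("pics/g2.png",np.hstack([cv2.resize(a,(420,560),interpolation=2),cv2.copyMakeBorder(cv2.resize(b,(370,370),interpolation=2),0,190,0,0,0)]))
E
```

```text
t 17.375 pos [ 547.0204 -151.6594  109.5168] j [ 0.1029  0.4517  0.5613  1.7748 -0.8019  1.3762  0.7532] F [-0.3642  0.5474 -0.2714] 0.0
rot to go /0.1 [-0.0048 -0.0103  0.0139]
[-0.01    0.012  -0.0315]
```

View pics/g2.png

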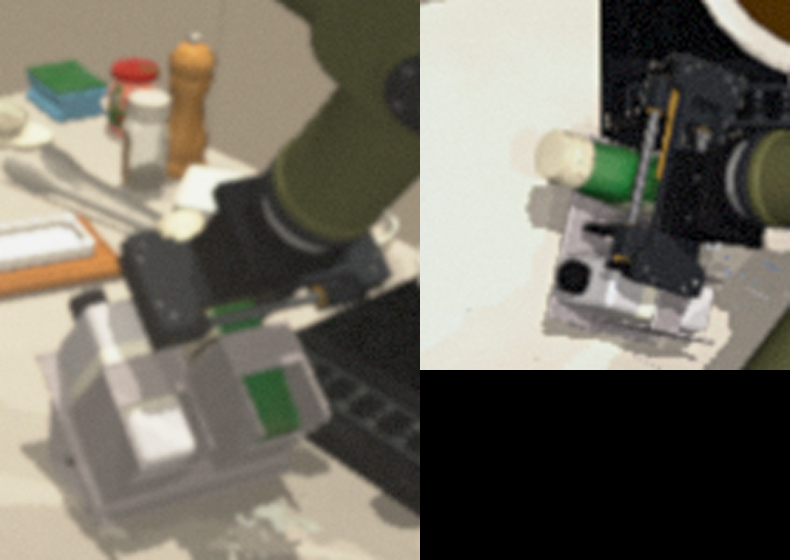

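The fingers straddle the bottle with no contact force. Closing.

Call:
carry_out(
  delta_pos=[
    [0,0,0],
    [0,0,0],
    [0,0,0],
    [0,0,0],
    [0,0,0],
  ],
  dr=[
    [0,0,0],
    [0,0,0],
    [0,0,0],
    [0,0,0],
    [0,0,0],
  ],
  claw=[0.85,0.75,0.65,0.6,0.57],
  force=15,
)

```text
time_s: 18.1
position: [547.0, -151.5, 109.4]
eef_rot: [-0.188, 0.745, 0.595, 0.235]
ft_force: [0.1, 1.0, 0.1]
finger_gap: 51.8
grasp_force: 0.0
```

Call:
carry_out(
  delta_pos=[
    [0,0,0],
    [0,0,0],
    [0,0,0],
    [0,0,0],
    [0,0,0],
  ],
  dr=[
    [0,0,0],
    [0,0,0],
    [0,0,0],
    [0,0,0],
    [0,0,0],
  ],
  claw=[0.53,0.5,0.45,0.4,0.4],
)

```text
time_s: 18.73
position: [546.8, -151.4, 109.4]
eef_rot: [-0.188, 0.745, 0.595, 0.235]
ft_force: [-0.7, 0.5, 0.7]
finger_gap: 45.9
grasp_force: 15.0
```

```bash
python3 - <<'E'
from st import *
s,tz=st();print(s["finger_gap"],s["ft_torque"])
E
```

```text
t 18.725 pos [ 546.8223 -151.4029  109.4108] j [ 0.1028  0.4518  0.5611  1.7751 -0.8018  1.3764  0.7532] F [-0.6696  0.4883  0.6602] 14.988232244395476
rot to go /0.1 [-0.0084 -0.0145  0.0102]
45.92408674368537 [-0.6352  0.4288  0.1725]
```

Call:
carry_out(
  delta_pos=[
    [0,0,0],
    [0,0,0],
    [0,0,0.02],
    [0.02,0.1,0.07],
    [0.03,0.16,0.11],
  ],
  dr=[
    [0,0,0],
    [0,0,0],
    [0,0,0],
    [0,0,0],
    [0,0,0],
  ],
  claw=[0.4,0.4,0.4,0.4,0.4],
  force=35,
)

```text
time_s: 19.35
position: [548.8, -141.0, 117.0]
eef_rot: [-0.188, 0.746, 0.595, 0.234]
ft_force: [0.8, 0.5, -4.2]
finger_gap: 45.7
grasp_force: 35.0
```

Call:
carry_out(
  delta_pos=[
    [0.04,0.16,0.12],
    [0.05,0.24,0.17],
    [0.05,0.24,0.17],
    [0.05,0.24,0.17],
    [0.05,0.24,0.17],
  ],
  dr=[
    [0,0,0],
    [0,0,0],
    [0,0,0],
    [0,0,0],
    [0,0,0],
  ],
  claw=[0.4,0.4,0.4,0.4,0.4],
)

```text
time_s: 19.98
position: [558.7, -95.4, 150.0]
eef_rot: [-0.188, 0.745, 0.595, 0.235]
ft_force: [0.2, 0.4, -4.3]
finger_gap: 46.0
grasp_force: 35.0
```

```bash
python3 - <<'E'
from st import *
s,tz=st();print(s["finger_gap"],s["ft_torque"])
E
```

```text
t 19.975 pos [558.6983 -95.3603 149.9519] j [ 0.0075  0.3551  0.5488  1.7966 -0.7782  1.3606  0.6222] F [ 0.2372  0.3502 -4.3113] 35.009679580998636
rot to go /0.1 [-0.0082 -0.0107  0.0078]
45.9634342231818 [-1.1449  0.2994 -0.0103]
```

Call:
carry_out(
  delta_pos=[
    [0.05,0.24,0.17],
    [0.05,0.24,0.17],
    [0.05,0.24,0.17],
    [0.05,0.24,0.17],
    [0.05,0.24,0.17],
  ],
  dr=[
    [0,0,0],
    [0,0,0],
    [0,0,0],
    [0,0,0],
    [0,0,0],
  ],
  claw=[0.4,0.4,0.4,0.4,0.4],
)

```text
time_s: 20.6
position: [568.6, -47.6, 183.8]
eef_rot: [-0.188, 0.745, 0.595, 0.235]
ft_force: [-0.6, 0.3, -3.7]
finger_gap: 46.1
grasp_force: 35.0
```

Call:
carry_out(
  delta_pos=[
    [0,0,0.4],
    [0,0,0.7],
    [0,0,0.7],
    [0,0,0.7],
    [0,0,0.5],
  ],
  dr=[
    [0,0,0],
    [0,0,0],
    [0,0,0],
    [0,0,0],
    [0,0,0],
  ],
  claw=[0.4,0.4,0.4,0.4,0.4],
)

```text
time_s: 21.22
position: [568.7, -49.0, 305.6]
eef_rot: [-0.187, 0.745, 0.595, 0.235]
ft_force: [0.6, -0.1, -4.0]
finger_gap: 45.6
grasp_force: 35.0
```

Call:
carry_out(
  delta_pos=[
    [0,0,0],
    [0,0,0],
    [0,0,0],
    [0,0,0],
    [0,0,0],
  ],
  dr=[
    [-0.5,0.11,0],
    [-0.78,0.18,0],
    [-0.78,0.18,0],
    [-0.78,0.18,0],
    [-0.78,0.18,0],
  ],
  claw=[0.4,0.4,0.4,0.4,0.4],
)

```text
time_s: 21.85
position: [568.2, -48.4, 303.8]
eef_rot: [-0.075, 0.776, 0.619, 0.092]
ft_force: [0.4, -0.3, -3.5]
finger_gap: 45.6
grasp_force: 35.0
```

Call:
carry_out(
  delta_pos=[
    [0,0,0],
    [0,0,0],
    [0,0,0],
    [0,0,0],
    [0,0,0],
  ],
  dr=[
    [-0.78,0.18,0],
    [-0.78,0.18,0],
    [-0.78,0.18,0],
    [-0.78,0.18,0],
    [-0.78,0.18,0],
  ],
  claw=[0.4,0.4,0.4,0.4,0.4],
)

```text
time_s: 22.48
position: [568.2, -47.9, 303.8]
eef_rot: [0.049, 0.78, 0.621, -0.064]
ft_force: [0.8, -0.2, -4.7]
finger_gap: 45.5
grasp_force: 35.0
```

```bash
python3 - <<'E'
from st import *
s,tz=st(tilt=-45);print(s["finger_gap"],s["ft_torque"])
E
```

```text
t 22.475 pos [568.212  -47.8723 303.7545] j [-0.4359  0.1575  0.4317  1.5574  0.0906  1.4826 -0.243 ] F [ 0.8402 -0.2242 -4.7366] 34.97161454077286
rot to go /0.1 [-6.0947  1.3482  0.054 ]
45.54991123757395 [ 0.32   -0.0037 -0.0192]
```

Call:
carry_out(
  delta_pos=[
    [0,0,0],
    [0,0,0],
    [0,0,0],
    [0,0,0],
    [0,0,0],
  ],
  dr=[
    [-0.78,0.17,0],
    [-0.78,0.17,0],
    [-0.78,0.17,0],
    [-0.78,0.17,0],
    [-0.78,0.17,0],
  ],
  claw=[0.4,0.4,0.4,0.4,0.4],
)

```text
time_s: 23.1
position: [568.3, -47.4, 303.4]
eef_rot: [0.172, 0.752, 0.598, -0.216]
ft_force: [-0.9, -0.3, -4.9]
finger_gap: 45.6
grasp_force: 35.0
```

Call:
carry_out(
  delta_pos=[
    [0,0,0],
    [0,0,0],
    [0,0,0],
    [0,0,0],
    [0,0,0],
  ],
  dr=[
    [-0.78,0.17,0],
    [-0.78,0.17,0],
    [-0.64,0.14,0],
    [0,0,0],
    [0,0,0],
  ],
  claw=[0.4,0.4,0.4,0.4,0.4],
)

```text
time_s: 23.72
position: [568.6, -48.4, 303.7]
eef_rot: [0.239, 0.724, 0.575, -0.297]
ft_force: [0.1, 0.1, -3.7]
finger_gap: 46.0
grasp_force: 34.9
```

```bash
python3 - <<'E'
from st import *
s,tz=st(tilt=-45);print(s["finger_gap"],s["ft_torque"],(np.array([557.8,81.4,184.5])-s["position"])/40)
a=eyes.get_image("scene")[130:330,220:460,::-1];cv2.imwrite("pics/p.png",cv2.resize(a,(720,600),interpolation=2))
eyes.get_image("top")
for n in("cap_end","sauce_bottle"):
  p={c:pinpoint(n,c) for c in("scene","top")}
  print(n,[(c,q[0]["xy"],q[0]["p"]) for c,q in p.items() if q])
  if all(p.values()): print(tri(p["scene"][0]["xy"],p["top"][0]["xy"]))
E
```

```text
t 23.725 pos [568.5591 -48.4065 303.6591] j [-0.648   0.3559  0.398   1.5199  0.5491  1.6762 -0.5238] F [ 0.0512  0.1451 -3.6661] 34.94632909194479
rot to go /0.1 [-0.0201  0.0409  0.042 ]
46.015502243462564 [ 1.3023 -0.2688  0.0642] [-0.269   3.2452 -2.979 ]
cap_end [('scene', [356.4, 172.7], 0.7), ('top', [314.3, 185.0], 0.81)]
(array([582.9427,   4.1566, 249.4845]), np.float64(7.76007086540961))
sauce_bottle [('scene', [390.0, 134.4], 0.69), ('top', [378.2, 187.0], 0.75)]
(array([ 549.3721, -126.7743,  376.4838]), np.float64(5.55361152846683))
```

View pics/p.png

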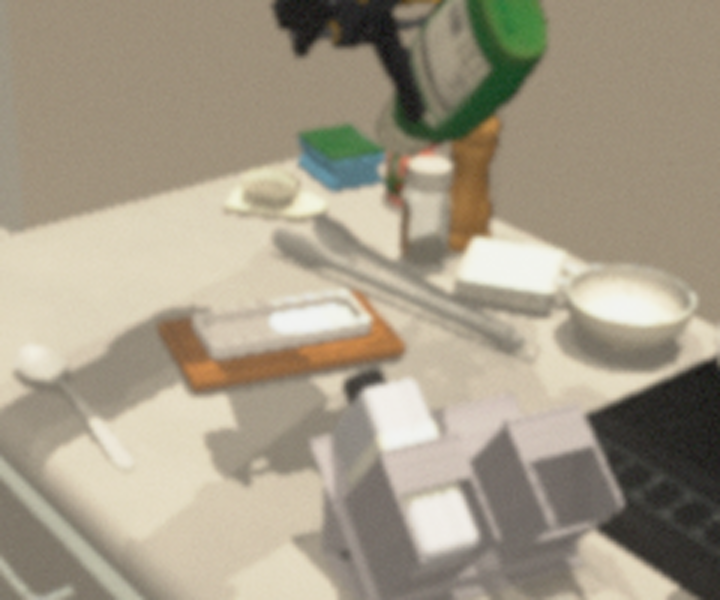

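The dish is square on the board, at about (285,325) in the crop. The bottle is held tipped cap-down, and the measured cap end agrees with the prediction. Moving over the dish, then down.

Call:
carry_out(
  delta_pos=[
    [-0.03,0.3,0],
    [-0.05,0.7,0],
    [-0.07,0.8,-0.2],
    [-0.07,0.8,-0.3],
    [-0.05,0.645,-0.4],
  ],
  dr=[
    [0,0,0],
    [0,0,0],
    [0,0,0],
    [0,0,0],
    [0,0,0],
  ],
  claw=[0.4,0.4,0.4,0.4,0.4],
)

```text
time_s: 24.65
position: [557.5, 86.2, 266.6]
eef_rot: [0.239, 0.722, 0.577, -0.297]
ft_force: [-0.2, 0.1, -3.7]
finger_gap: 45.4
grasp_force: 34.9
```

Call:
carry_out(
  delta_pos=[
    [0,0,-0.5],
    [0,0,-0.5],
    [0,0,-0.4],
    [0,0,-0.3],
    [0,0,-0.2],
  ],
  dr=[
    [0,0,0],
    [0,0,0],
    [0,0,0],
    [0,0,0],
    [0,0,0],
  ],
  claw=[0.4,0.4,0.4,0.4,0.4],
)

```text
time_s: 25.28
position: [557.7, 81.0, 190.8]
eef_rot: [0.239, 0.723, 0.575, -0.298]
ft_force: [-0.6, 1.0, -3.0]
finger_gap: 45.5
grasp_force: 34.9
```

Call:
carry_out(
  delta_pos=[
    [0,0,-0.1],
    [0,0,0],
    [0,0,0],
    [0,0,0],
    [0,0,0],
  ],
  dr=[
    [0,0,0],
    [0,0,0],
    [0,0,0],
    [0,0,0],
    [0,0,0],
  ],
  claw=[0.4,0.4,0.4,0.4,0.4],
)

```text
time_s: 25.9
position: [557.8, 81.6, 187.6]
eef_rot: [0.239, 0.723, 0.576, -0.298]
ft_force: [-0.9, 0.6, -3.3]
finger_gap: 45.9
grasp_force: 34.9
```

```bash
python3 - <<'E'
from st import *
s,tz=st(tilt=-45);print(s["finger_gap"],s["dq"],(np.array([557.8,81.4,184.5])-s["position"])/40)
a=eyes.get_image("scene")[130:330,220:460,::-1];cv2.imwrite("pics/f.png",cv2.resize(a,(720,600),interpolation=2))
eyes.get_image("top")
for n in("cap_end","sauce_bottle","dish"):
  p={c:pinpoint(n,c) for c in("scene","top")}
  print(n,[(c,q[0]["xy"],q[0]["p"]) for c,q in p.items() if q])
  if all(p.values()): print(tri(p["scene"][0]["xy"],p["top"][0]["xy"]))
E
```

```text
t 25.9 pos [557.8361  81.6095 187.6068] j [-0.7555  0.5249  0.3175  1.5238  0.4377  1.6342 -0.7532] F [-0.8813  0.5813 -3.2972] 34.93997013179978
rot to go /0.1 [-0.0022  0.0345  0.0296]
45.87520053439125 [ 0.0008  0.0023 -0.0009  0.0021 -0.0004 -0.0004 -0.0008] [-0.0009 -0.0052 -0.0777]
cap_end [('scene', [316.6, 203.8], 0.82), ('top', [265.7, 194.8], 0.64)]
(array([579.0607, 137.8526, 121.9202]), np.float64(2.0717439423822737))
sauce_bottle [('scene', [337.9, 169.3], 0.9), ('top', [314.9, 199.9], 0.62)]
(array([539.2418,   6.9237, 266.4664]), np.float64(6.060472433326334))
dish [('scene', [312.6, 240.3], 0.83), ('top', [272.5, 206.0], 0.55)]
(array([562.8783, 130.6003,  22.1753]), np.float64(2.8030215976075588))
```

View pics/f.png

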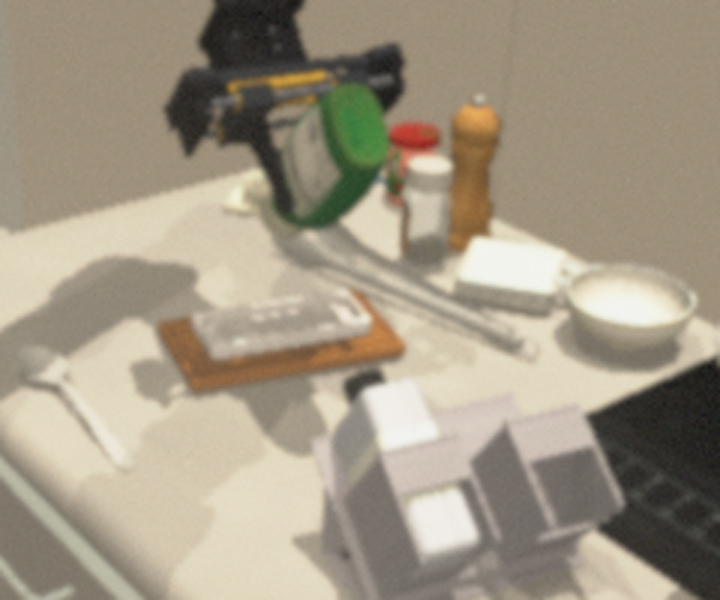

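The bottle is held still cap-down over the dish. The cap end measures about (575,135,125) mm, roughly 105 mm above the dish's underside, within tolerance. Handing in.

```bash
python3 -c "
from rig import manip;print(manip.finish_job())"
```

```text
the job is handed in; nothing more can be done
None
```

I handed the job in at about 26 s, with no verdict shown: the dish measured central and square on the board, and the bottle is held still about 45° cap-down, its cap end roughly 105 mm above the dish's underside.

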